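# Hold the light box shutter half open

### The arm

A 7-joint arm with a two-finger parallel gripper is mounted at the origin on a cart in front of the work surface, level with it; the furniture and walls round the work are solid. World frame = base frame: x ahead of the robot, y to its left, z up, the work surface at z = 0. Lengths are in m, angles in rad, forces in N, time in s.
With the tool pointing down it reaches from about 0.4 to 0.85 m from the base axis. Payload 10.4 kg.
Tool frame: the origin (TCP) lies midway between the tips of the shut fingers; the grasp point (between the pads) lies 19 mm behind it (manip.grasp_offset is the distance from the TCP to the grasp point, in m); z points along the fingers, y is the line along which they close (so a half turn about z gives the same grasp; the last joint's range is limited). The gripper opens to 85 mm and grips with 20 to 120 N. Pads are 22 mm wide; open, the fingers measure 114 mm over their backs; the gripper's body (76 mm by 85 mm) begins 54 mm behind the grasp point. The pads swing forward as they close: fully open they stand 13 mm farther back than shut.
Start: joints at [1.159, 0.332, -0.065, 1.46, 0.022, 1.35, -0.088], TCP at [0.237, -0.578, 0.231] pointing down, gripper open.
Joint ranges: [-2.6, 2.6], [-0.5, 2.12], [-1.47, 1.34], [0.16, 2.42], [-1.27, 4.41], [0.06, 2.06], [-2.6, 2.6]. Speed limits (rad/s): [2.22, 2.22, 2.79, 2.79, 3.14, 3.14, 3.14].

### API

Orientations are given as a unit quaternion [x, y, z, w].
In Python, from workcell import manip gives the robot as it stands.
- The arm moves only by the shell command python3 jog.py 'ROWS' [FORCE]. ROWS is rows parted by semicolons, their numbers by spaces, 1 to 20 of them, each of 7 numbers: a rotation vector rx, ry, rz in rad, then dx, dy, dz in m, then the opening from 0.0 (shut) to 1.0 (fully open); each row is the pose to reach, as a shift and turn from the pose commanded when the command began, along the tool's axes at that moment; what a row does not reach only later rows make up. A row lasts 1/8 s, in which the tool goes at most 0.0625 m and 0.188 rad, less where a joint would pass 70% of its speed; a pose out of reach is approached as far as the arm can. The fingers move at their own pace and stop on an object; FORCE is the grip in N (left out, the last holds). Time passes only in rows, so rows that do not move let the fingers close. It prints the time, the measured TCP pose, the force, the opening and the grip force at its end.
- manip.get_obs(): the state, without advancing time (a new reading comes with each control period).
- manip.camera(name): name is "scene" or "top" or "wrist"; returns the picture (400x640x3 uint8, blue, green, red); there is no depth.
- manip.calibration(name): a dict with "fx", "fy", "cx", "cy" (pixels), "k1" (the pictures are not rectified: a ray, as slopes to the right and down, at radius r is drawn at 1 + k1 r^2 times it, then the intrinsics apply), "world_from_camera" (4x4, takes a point from camera to world coordinates); the wrist camera has in their place "tool_from_camera" (4x4, takes a point from camera to tool coordinates, whose origin is the TCP and whose axes are the flange's). Camera axes: x right, y up, looking along -z (the intrinsics and any distortion apply to the point x, -y, -z); pixel columns grow to the right and rows downward; lengths in m; the calibration is good to about 2 mm. A picture is of the moment at which its call begins: read the wrist's pose just before it. calibration takes no time and is no camera call.
- manip.hand_in(): hands the job in; it is judged then, once.
The state is a dict: "clock": time; "joint_pos": joint angles; "joint_velocities": joint speeds; "tau": joint torques, N m; "position": TCP position; "ee_rot": TCP orientation; "ft_force": force on the tool from outside, world axes, zero at the start; "torque": the same for the moment, N m; "grip_width": opening from 0.0 (shut) to 1.0 (fully open); "grasp_force": force on a finger pad.
Only numpy, scipy, OpenCV 4.12 (cv2) and the standard library are available. Lean on these libraries where they do the work, as an engineer would, in place of code of your own. Each camera call takes 0.05 s, during which the arm holds its last target. There are 200 camera calls.

### The job

The grey light box for checking phone cameras must give half light. Pull the red lock cap on it fully up, while the shutter is still shut, so that it stays up; then slide the sprung shutter by its yellow grip to half of its travel, where the red pointer meets the long red mark, and hold it there, without ever pulling it all the way open. Finish while still holding the yellow grip (let go and the shutter springs shut), and leave the screw jar, loupe and circuit board where they are.

Things in the scene. Friction and masses are not known exactly. Their poses are not given: they have to be found in the camera images.
- light_box: Grey box 150 (x) x 180 (y) x 60 mm high, fixed to the desk. Origin: centre of its underside; z up. It carries on its top the shutter (window, two aluminium rails 6 mm high along y) and, on its +x half, the lock cap. The shutter opens along the box's +y.
- shutter_travel (a joint): Travel of the dark steel shutter along the box's +y, in m: 0 shut, 0.025 half open, 0.050 fully open. A spring pulls it shut: 2 N when shut, 6 N at half, 10 N fully open (160 N/m); let go, it springs shut. It cannot move more than about 3 mm until the lock cap is raised by at least 5 mm. The yellow grip moves with it.
- shutter: Dark steel blade with a yellow upright grip on it, 30 (box x) x 12 (box y) mm, from the blade to 98 mm above the desk. Origin: blade centre, 60 mm above the desk, axes as the box; the grip stands 20 mm from it to +y, shut at (-20, -10) mm in the box frame, with a thin red pointer to the box's -x. Nothing else within 45 mm of the grip along the slide stands over 8 mm above the box top.
- grip_top (a point): Centre of the top face of the yellow grip, 98 mm above the desk.
- lock_cap (a joint): Height by which the red lock cap is pulled up, in m: 0 locked, 0.018 fully up (stop). It moves straight up on a friction fit of about 3 N and stays where it is left.
- cap_top (a point): Centre of the top of the red lock cap, a ribbed upright cylinder 24 mm in diameter and 24 mm tall at (40, -38.5) mm in the box frame; its top is 98 mm above the desk when down, its underside 74 mm, just above a small steel bridge whose top is 72 mm above the desk.
- screw_jar: White jar with black lid, 42 mm in diameter, 46 mm tall, loose, bystander beside the box; origin: centre of its underside.
- loupe: Black waisted eye loupe, 35 mm in diameter, 28 mm tall, loose, bystander beside the box; origin: centre of its underside.
- logic_board: Small dark circuit board 58 x 50 x 8 mm, lying loose on the desk behind the box, bystander; origin: centre of its underside.
- half_mark (a point): The long red mark on the box top, at (-67, 15) mm in the box frame, middle of a scale of five marks 12.5 mm apart; the pointer on the yellow grip stands level with it along the box's y at half travel.

How it is judged:
By the outcome, as a careful person would: the job done as asked, in the order asked, and still so for the second after the job is handed in, while the arm keeps its last pose, push and grip.
It also fails if it takes over 35 s, if anything falls off the work surface, if the arm or the gripper's body presses on something with over 40 N, if the wrist force passes 120 N, or if a joint passes its speed limit or range.

## Working session

There is one attempt and no reset: what is moved stays moved. The work goes in short steps, Python scripts to look and compute and a shell command to move; the robot and the scene stay as the last step left them, time stands still between calls to the robot, and variables do not carry over. Pictures are saved under pics/ and viewed, at most 10 in all, crops included, and the job is handed in when it is done.

```bash
mkdir -p pics; ls; python3 - <<'E'
from workcell import manip
import cv2,numpy as np
np.set_printoptions(precision=4,suppress=True)
o=manip.get_obs();print({k:np.round(v,4) for k,v in o.items()});print(manip.grasp_offset)
for n in("scene","top"):
    cv2.imwrite(f"pics/{n}0.png",manip.camera(n));print(n,manip.calibration(n))
E
```

```text
jog.py
pics
workcell.py
{'clock': np.float64(0.0), 'joint_pos': array([ 1.1594,  0.3329, -0.0647,  1.461 ,  0.0215,  1.3499, -0.0885]), 'joint_velocities': array([-0.0004, -0.0005, -0.0017, -0.001 , -0.0003,  0.    ,  0.0016]), 'tau': array([  0.0007, -62.5436,   0.0493, -39.1614,   0.0162,   0.0099,
        -0.    ]), 'position': array([ 0.2368, -0.578 ,  0.2305]), 'ee_rot': array([ 0.9812,  0.1932, -0.0002, -0.0007]), 'ft_force': array([ 0.2753, -0.2191,  0.3012]), 'torque': array([-0.035 , -0.0179,  0.0395]), 'grasp_force': np.float64(0.0), 'grip_width': np.float64(1.0013)}
0.0187
scene {'fx': 462.2389571463369, 'fy': 462.2389571463369, 'cx': 321.27062305120893, 'cy': 203.64956074926548, 'k1': -0.026347488929066278, 'world_from_camera': array([[-0.3726,  0.4566, -0.8079, -0.2552],
       [-0.928 , -0.1774,  0.3277,  0.2324],
       [ 0.0063,  0.8718,  0.4898,  0.597 ],
       [ 0.    ,  0.    ,  0.    ,  1.    ]])}
top {'fx': 514.5936114501214, 'fy': 514.5936114501214, 'cx': 318.89037123458405, 'cy': 200.05550675163678, 'k1': -0.17181563665386987, 'world_from_camera': array([[-0.1265,  0.969 , -0.2122,  0.3498],
       [-0.992 , -0.1243,  0.0239, -0.0856],
       [-0.0032,  0.2135,  0.9769,  1.1706],
       [ 0.    ,  0.    ,  0.    ,  1.    ]])}
```

View pics/scene0.png

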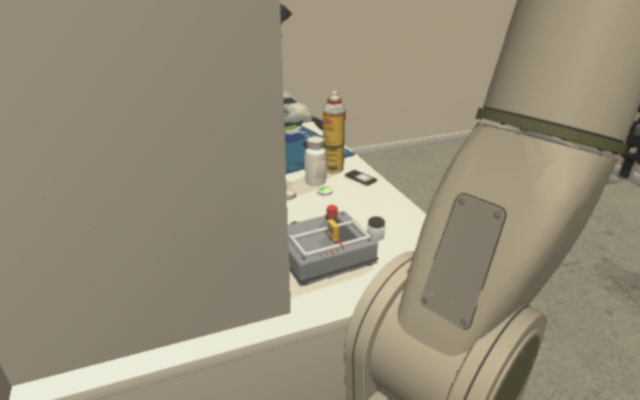

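View pics/top0.png

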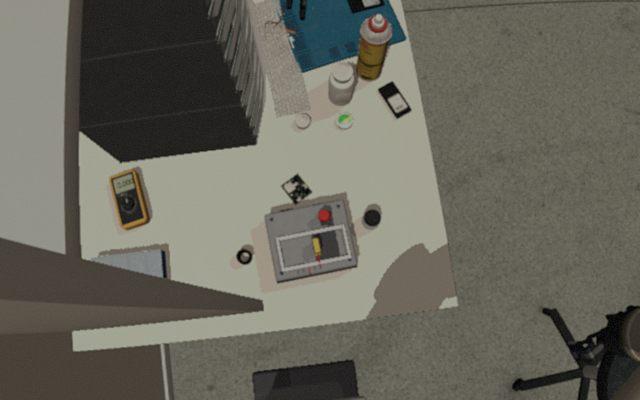

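The scene view shows the box with its red cap at about (332,211) and yellow grip at (333,231), and a tall grey panel on the left, close to the camera. The top view shows the box at (311,241), cap at (324,215), grip at (317,245), jar or loupe at (372,217) and (244,256), and the board at (296,188). A panel end is at (262,303).

```bash
cat > h.py <<'E'
import cv2,numpy as np
from workcell import manip
from scipy.spatial.transform import Rotation as R
np.set_printoptions(precision=4,suppress=True)
def pose():
    o=manip.get_obs();T=np.eye(4);T[:3,:3]=R.from_quat(o["ee_rot"]).as_matrix();T[:3,3]=o["position"];return T
def cam(n,T=None):
    c=manip.calibration(n);W=c["world_from_camera"] if n!="wrist" else T@c["tool_from_camera"]
    return c,W
def ray(n,uv,T=None):
    c,W=cam(n,T);K=np.array([[c["fx"],0,c["cx"]],[0,c["fy"],c["cy"]],[0,0,1]])
    p=cv2.undistortPoints(np.array([[uv]],float),K,np.array([c["k1"],0,0,0.]))[0,0]
    return W[:3,3],W[:3,:3]@np.array([p[0],-p[1],-1])
def onplane(n,uv,z,T=None):
    o,d=ray(n,uv,T);return o+d*(z-o[2])/d[2]
def blobs(img,lo,hi,amin=8):
    h=cv2.cvtColor(img,cv2.COLOR_BGR2HSV);m=cv2.inRange(h,np.array(lo),np.array(hi))
    if lo[0]==0 and hi[0]<15: m|=cv2.inRange(h,np.array((170,lo[1],lo[2])),np.array((180,hi[1],hi[2])))
    k,l,s,c=cv2.connectedComponentsWithStats(m)
    return [(s[i,4],c[i].round(1),s[i,:4]) for i in range(1,k) if s[i,4]>=amin]
RED=((0,140,70),(8,255,255));YEL=((18,120,90),(32,255,255))
E
python3 - <<'E'
from h import *
im=cv2.imread("pics/top0.png")
for nm,c in(("red",RED),("yel",YEL)):
    for b in blobs(im,*c): print(nm,b,onplane("top",b[1],.098))
for n,uv,z in(("TL",(265,212),.06),("TR",(349,200),.06),("BR",(356,268),.06),("BL",(273,282),.06),("jar",(372,213),.046),("loupe",(244,255),.028),("board",(296,188),.008),("panelend",(262,303),0),("frontL",(75,350),0),("frontR",(456,303),0)):
    print(n,onplane("top",uv,z))
im=cv2.imread("pics/scene0.png")
cv2.imwrite("pics/s0c.png",cv2.resize(im[120:300,250:450],None,fx=4,fy=3.3))
for uv,z in(((290,313),0),((285,180),.0),((12,385),0)): print("panel",onplane("scene",uv,z))
E
```

```text
red (np.int32(84), array([377. ,  26.4]), array([369,  17,  18,  15], dtype=int32)) [ 0.9817 -0.301   0.098 ]
red (np.int32(108), array([323.9, 215.4]), array([319, 210,  11,  12], dtype=int32)) [ 0.5485 -0.1181  0.098 ]
red (np.int32(10), array([318.3, 257.1]), array([317, 255,   3,   5], dtype=int32)) [ 0.4621 -0.0952  0.098 ]
yel (np.int32(287), array([371.9,  54.2]), array([360,  43,  23,  21], dtype=int32)) [ 0.9099 -0.2772  0.098 ]
yel (np.int32(98), array([370.5,  71.8]), array([360,  67,  18,  13], dtype=int32)) [ 0.8656 -0.2668  0.098 ]
yel (np.int32(427), array([130.6, 202. ]), array([110, 170,  37,  59], dtype=int32)) [0.6309 0.2973 0.098 ]
yel (np.int32(97), array([316.4, 245.7]), array([313, 238,   8,  18], dtype=int32)) [ 0.4864 -0.0942  0.098 ]
TL [0.5795 0.0084 0.06  ]
TR [ 0.5828 -0.1788  0.06  ]
BR [ 0.4323 -0.1731  0.06  ]
BL [0.425  0.0078 0.06  ]
jar [ 0.5498 -0.2267  0.046 ]
loupe [0.4947 0.0684 0.028 ]
board [ 0.6377 -0.0648  0.008 ]
panelend [0.3851 0.0429 0.    ]
frontL [0.3224 0.4932 0.    ]
frontR [ 0.327  -0.3929  0.    ]
panel [0.3659 0.0415 0.    ]
panel [ 0.8975 -0.1212  0.    ]
panel [ 0.3683  0.4978 -0.    ]
```

```bash
cat >> h.py <<'E'
def go(xyz,yaw):
    "tool-axes shift and turn to TCP xyz, tool x at world yaw, pointing down"
    T=pose();Rt=np.array([[np.cos(yaw),np.sin(yaw),0],[np.sin(yaw),-np.cos(yaw),0],[0,0,-1]])
    print("turn",R.from_matrix(T[:3,:3].T@Rt).as_rotvec(),"shift",T[:3,:3].T@(np.array(xyz)-T[:3,3]))
E
python3 - <<'E'
from h import *
print(manip.calibration("wrist"))
go((.47,-.10,.25),0)
E
```

```text
{'fx': 282.27854559554163, 'fy': 282.27854559554163, 'cx': 320.94346855846885, 'cy': 204.465741397429, 'k1': -0.035609750311491446, 'tool_from_camera': array([[-0.0003,  0.9557,  0.2943,  0.074 ],
       [ 1.    ,  0.0002,  0.0004,  0.0003],
       [ 0.0004,  0.2943, -0.9557, -0.1419],
       [ 0.    ,  0.    ,  0.    ,  1.    ]])}
turn [-0.0012  0.0003  0.3888] shift [ 0.397 -0.354 -0.019]
```

View pics/s0c.png

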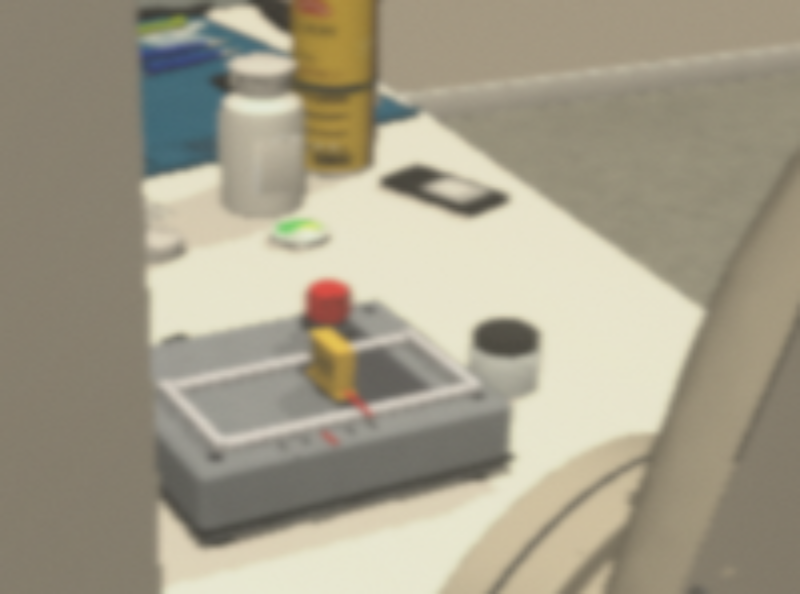

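The crop shows the cap on its bridge with nothing else tall near the grip. The jar stands to the right of the box, and the red pointer is right of the long red mark. Next I move above the box.

```bash
python3 jog.py '0 0 0.04 0.04 -0.035 0 1;0 0 0.08 0.08 -0.07 0 1;0 0 0.12 0.12 -0.105 0 1;0 0 0.16 0.16 -0.14 -0.01 1;0 0 0.2 0.2 -0.175 -0.01 1;0 0 0.24 0.24 -0.21 -0.02 1;0 0 0.28 0.28 -0.245 -0.02 1;0 0 0.32 0.32 -0.285 -0.02 1;0 0 0.36 0.36 -0.32 -0.02 1;0 0 0.389 0.397 -0.354 -0.02 1;0 0 0.389 0.397 -0.354 -0.02 1;0 0 0.389 0.397 -0.354 -0.02 1;0 0 0.389 0.397 -0.354 -0.02 1' 30
python3 - <<'E'
from h import *
T=pose();print(T,manip.get_obs()["joint_pos"]);im=manip.camera("wrist");cv2.imwrite("pics/w1.png",im)
for nm,c in(("red",RED),("yel",YEL)):
    for b in blobs(im,*c): print(nm,b,onplane("wrist",b[1],.098,T))
E
```

```text
clock: 1.72
position: [0.4696, -0.1017, 0.2511]
ee_rot: [1.0, -0.001, -0.0, 0.0]
ft_force: [0.6, 0.6, 0.2]
grip_width: 1.0
grasp_force: 0.0
[[ 1.     -0.0024 -0.0005  0.4696]
 [-0.0024 -1.     -0.0003 -0.1017]
 [-0.0005  0.0003 -1.      0.2511]
 [ 0.      0.      0.      1.    ]] [ 0.6146  0.0297 -0.5013  1.7755  0.015   1.3406 -1.4631]
red (np.int32(476), array([337.4, 111.9]), array([325,  99,  26,  27], dtype=int32)) [ 0.5493 -0.119   0.098 ]
red (np.int32(38), array([317. , 194.3]), array([315, 187,   4,  18], dtype=int32)) [ 0.4643 -0.0981  0.098 ]
red (np.int32(20), array([297.8, 206.5]), array([297, 202,   3,  10], dtype=int32)) [ 0.4505 -0.0769  0.098 ]
yel (np.int32(1223), array([ 9.6, 55.5]), array([ 0,  5, 28, 82], dtype=int32)) [0.6082 0.2061 0.098 ]
yel (np.int32(380), array([314.2, 169.5]), array([308, 153,  13,  34], dtype=int32)) [ 0.4914 -0.0953  0.098 ]
```

View pics/w1.png

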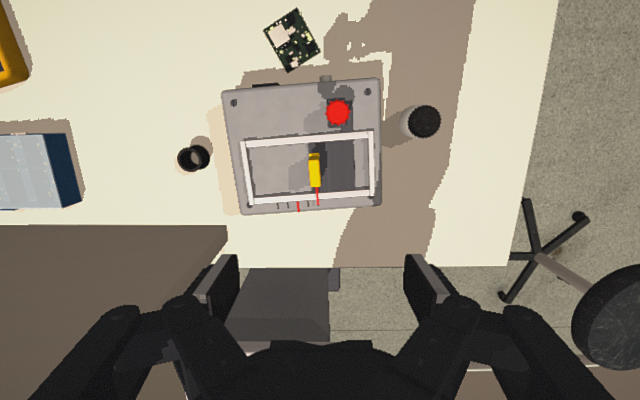

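The wrist view shows the cap at (337,112), grip at (314,169), long mark at (298,206), pointer at (317,195), jar on the right and loupe on the left. Next: box yaw.

```bash
cat >> h.py <<'E'
def fit(n,T,uv,z,box):
    "least squares planar pose of the box from pixels"
    P=np.array([onplane(n,u,h,T)[:2] for u,h in zip(uv,z)]);B=np.array(box)/1000
    a,b=P-P.mean(0),B-B.mean(0)
    yaw=np.arctan2((b[:,0]*a[:,1]-b[:,1]*a[:,0]).sum(),(a*b).sum())
    M=np.array([[np.cos(yaw),-np.sin(yaw)],[np.sin(yaw),np.cos(yaw)]]);t=P.mean(0)-M@B.mean(0)
    print("yaw",yaw,"t",t,"\nres mm",(P-(B@M.T+t))*1e3);return yaw,t,M
E
python3 - <<'E'
from h import *
T=pose()
uv=[(222,91),(381,79),(382,205),(241,215),(337.4,111.9),(297.8,206.5)]
y,t,M=fit("wrist",T,uv,[.06,.06,.06,.06,.098,.06],[(75,90),(75,-90),(-75,-90),(-75,90),(40,-38.5),(-67,15)])
for n,p in(("cap",(40,-38.5)),("grip",(-20,-10))): print(n,M@np.array(p)/1e3+t)
c=t+M@np.array([.04,-.0385])
go((*c,.13),y); go((*c,.075),y)
E
```

```text
yaw 0.06760674678975914 t [ 0.5065 -0.0846] 
res mm [[-2.1542 -3.0143]
 [-2.7292  1.106 ]
 [ 2.5155  1.7749]
 [ 2.0116 -2.0598]
 [ 0.4024  1.5022]
 [-0.0461  0.691 ]]
cap [ 0.549  -0.1203]
grip [ 0.4872 -0.096 ]
turn [ 0.0002  0.0003 -0.0699] shift [0.0794 0.0185 0.1212]
turn [ 0.0002  0.0003 -0.0699] shift [0.0794 0.0185 0.1762]
```

```bash
python3 jog.py '0 0 -0.035 0.04 0.009 0.03 0.8;0 0 -0.07 0.079 0.0175 0.06 0.7;0 0 -0.07 0.079 0.0175 0.1 0.7;0 0 -0.07 0.079 0.0175 0.12 0.7;0 0 -0.07 0.079 0.0175 0.12 0.7;0 0 -0.07 0.079 0.0175 0.12 0.7'
python3 - <<'E'
from h import *
T=pose();im=manip.camera("wrist");cv2.imwrite("pics/w2.png",im[:,100:540])
for nm,c in(("red",RED),("yel",YEL)):
    for b in blobs(im,*c,30): print(nm,b,onplane("wrist",b[1],.098,T))
go((.5492,-.1192,.075),.068)
E
```

```text
clock: 2.52
position: [0.5496, -0.1184, 0.1325]
ee_rot: [0.999, 0.034, 0.001, 0.0]
ft_force: [-0.1, -0.1, 0.9]
grip_width: 0.702
grasp_force: 0.0
red (np.int32(1130), array([321.1, 227.1]), array([303, 207,  37,  41], dtype=int32)) [ 0.5535 -0.1188  0.098 ]
yel (np.int32(961), array([285. , 293.3]), array([275, 264,  21,  59], dtype=int32)) [ 0.5002 -0.0962  0.098 ]
turn [ 0.0009 -0.0019  0.0012] shift [-0.0007  0.0008  0.0577]
```

View pics/w2.png

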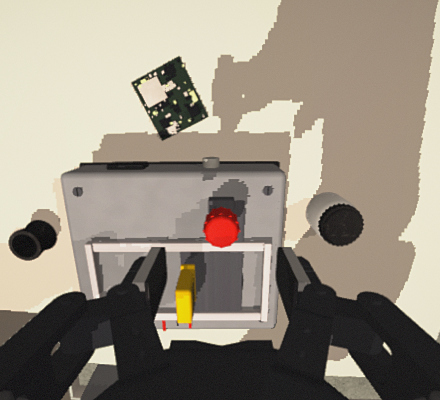

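The cap lies midway between the fingers at (221,227) and the grip is clear of them at (186,293). I go down and close.

```bash
python3 jog.py '0 0 0 0 0.0005 0.02 0.7;0 0 0 0 0.0005 0.04 0.7;0 0 0 0 0.0005 0.0575 0.7;0 0 0 0 0.0005 0.0575 0.7;0 0 0 0 0.0005 0.0575 0.7;0 0 0 0 0.0005 0.0575 0.0;0 0 0 0 0.0005 0.0575 0.0;0 0 0 0 0.0005 0.0575 0.0;0 0 0 0 0.0005 0.0575 0.0;0 0 0 0 0.0005 0.0575 0.0;0 0 0 0 0.0005 0.0575 0.0' 40
```

```text
clock: 3.95
position: [0.5494, -0.1184, 0.074]
ee_rot: [0.999, 0.035, 0.0, 0.0]
ft_force: [0.6, -1.1, 3.5]
grip_width: 0.266
grasp_force: 39.1
```

Gripped at 22.6 mm, so I lift.

```bash
python3 jog.py '0 0 0 0 0 -0.004 0;0 0 0 0 0 -0.008 0;0 0 0 0 0 -0.012 0;0 0 0 0 0 -0.016 0;0 0 0 0 0 -0.018 0;0 0 0 0 0 -0.0185 0;0 0 0 0 0 -0.0185 0;0 0 0 0 0 -0.0185 0'
```

```text
clock: 4.95
position: [0.5493, -0.1184, 0.0922]
ee_rot: [0.999, 0.035, 0.0, 0.0]
ft_force: [5.7, -2.5, -4.8]
grip_width: 0.259
grasp_force: 40.3
```

```bash
python3 jog.py '0 0 0 0 0 -0.001 0;0 0 0 0 0 -0.002 0;0 0 0 0 0 -0.002 0;0 0 0 0 0 -0.002 0'
```

```text
clock: 5.45
position: [0.5492, -0.1184, 0.0924]
ee_rot: [0.999, 0.035, 0.0, -0.0]
ft_force: [14.1, -2.5, -22.0]
grip_width: 0.262
grasp_force: 41.0
```

At the stop (22 N, 18.4 mm raised). I relax slightly, open, and rise.

```bash
python3 jog.py '0 0 0 0 0 0.001 0;0 0 0 0 0 0.001 0.7;0 0 0 0 0 0.001 0.7;0 0 0 0 0 0.001 0.7;0 0 0 0 0 0.001 0.7;0 0 0 0 0 -0.03 0.7;0 0 0 0 0 -0.06 0.7;0 0 0 -0.04 0.01 -0.06 0.7;0 0 0 -0.07 -0.01 -0.06 0.7;0 0 0 -0.07 -0.01 -0.06 0.7;0 0 0 -0.07 -0.01 -0.06 0.7'
python3 - <<'E'
from h import *
T=pose();im=manip.camera("wrist");cv2.imwrite("pics/w3.png",im[:,100:540])
for nm,c in(("red",RED),("yel",YEL)):
    for b in blobs(im,*c,15): print(nm,b,onplane("wrist",b[1],.116 if nm=="red" else .098,T))
go((.4872,-.096,.075),.068)
E
```

```text
clock: 6.82
position: [0.4791, -0.1135, 0.1547]
ee_rot: [0.999, 0.035, 0.0, 0.0]
ft_force: [0.7, -0.4, -0.0]
grip_width: 0.701
grasp_force: 0.0
red (np.int32(1168), array([336.5, 124.8]), array([317, 104,  40,  42], dtype=int32)) [ 0.5496 -0.1188  0.116 ]
red (np.int32(44), array([300.4, 234.9]), array([299, 227,   4,  19], dtype=int32)) [ 0.4746 -0.1001  0.116 ]
red (np.int32(38), array([274. , 244.8]), array([273, 239,   3,  13], dtype=int32)) [ 0.4658 -0.082   0.116 ]
yel (np.int32(801), array([297.1, 201.3]), array([288, 176,  19,  51], dtype=int32)) [ 0.4933 -0.0956  0.098 ]
turn [ 0.0002 -0.0007  0.0018] shift [ 0.0091 -0.0169  0.0795]
```

View pics/w3.png

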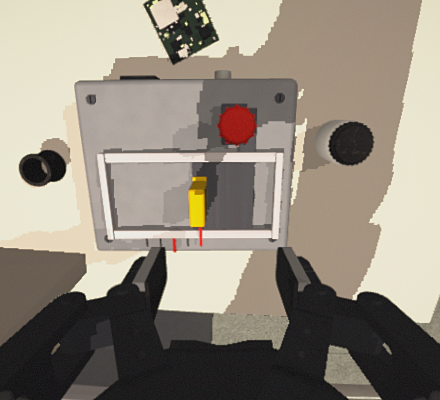

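The cap is up: at z = 0.116 its position matches the earlier one. The grip's top face is at about (197,208) in the crop. I descend on it and close.

```bash
python3 jog.py '0 0 0 0.005 -0.01 0 0.7;0 0 0 0.009 -0.0175 0.02 0.7;0 0 0 0.009 -0.0175 0.05 0.7;0 0 0 0.009 -0.0175 0.081 0.7;0 0 0 0.009 -0.0175 0.081 0.7;0 0 0 0.009 -0.0175 0.081 0.7;0 0 0 0.009 -0.0175 0.081 0;0 0 0 0.009 -0.0175 0.081 0;0 0 0 0.009 -0.0175 0.081 0;0 0 0 0.009 -0.0175 0.081 0;0 0 0 0.009 -0.0175 0.081 0;0 0 0 0.009 -0.0175 0.081 0;0 0 0 0.009 -0.0175 0.081 0' 60
python3 - <<'E'
from h import *
T=pose();im=manip.camera("wrist");cv2.imwrite("pics/w4.png",im[:,100:540])
for nm,c in(("red",RED),):
    for b in blobs(im,*c,15): print(nm,b,onplane("wrist",b[1],.062,T))
print(T,manip.get_obs()["ft_force"])
E
```

```text
clock: 8.5
position: [0.4867, -0.0946, 0.0741]
ee_rot: [0.999, 0.035, 0.0, -0.0]
ft_force: [-1.0, 2.8, 6.9]
grip_width: 0.127
grasp_force: 59.1
red (np.int32(3758), array([394.6, 153.5]), array([358, 120,  74,  70], dtype=int32)) [ 0.5451 -0.1312  0.062 ]
red (np.int32(30), array([321. , 308.5]), array([320, 304,   3,  10], dtype=int32)) [ 0.4431 -0.0983  0.062 ]
[[ 0.9975  0.0703  0.0008  0.4867]
 [ 0.0703 -0.9975  0.0001 -0.0946]
 [ 0.0008 -0.     -1.      0.0741]
 [ 0.      0.      0.      1.    ]] [-2.8494  3.0354  5.9216]
```

View pics/w4.png

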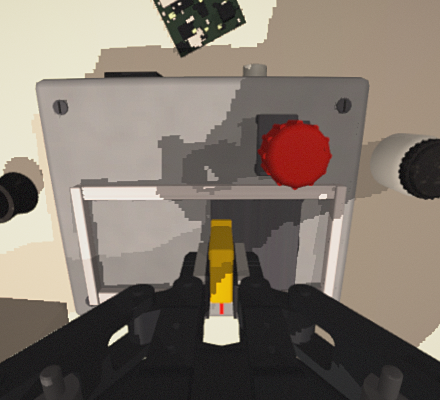

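Gripped and shut: the pointer is at (221,308), between the fingers. I slide in small steps, staying short at first.

```bash
python3 jog.py '0 0 0 0 -0.003 -0.001 0;0 0 0 0 -0.006 -0.001 0;0 0 0 0 -0.009 -0.001 0;0 0 0 0 -0.012 -0.001 0;0 0 0 0 -0.015 -0.001 0;0 0 0 0 -0.018 -0.001 0;0 0 0 0 -0.021 -0.001 0;0 0 0 0 -0.024 -0.001 0;0 0 0 0 -0.025 -0.001 0;0 0 0 0 -0.025 -0.001 0;0 0 0 0 -0.025 -0.001 0'
python3 - <<'E'
from h import *
T=pose();im=manip.camera("wrist");s=manip.camera("scene");t=manip.camera("top")
a=cv2.resize(im[230:340,260:400],(560,440));cv2.imwrite("pics/w5.png",a)
for b in blobs(im,*RED,10): print(b,onplane("wrist",b[1],.061,T))
print(T[:3,3],(T[:3,3]-[.4867,-.0946,.0741])@[-.0690,.9976,0],manip.get_obs()["ft_force"])
cv2.imwrite("pics/s5.png",np.vstack([cv2.resize(s[180:280,270:410],(400,286)),cv2.resize(t[190:290,260:400],(400,286))]))
E
```

```text
clock: 9.93
position: [0.4849, -0.0714, 0.0742]
ee_rot: [0.999, 0.034, 0.0, 0.001]
ft_force: [3.8, -5.0, -7.2]
grip_width: 0.13
grasp_force: 59.4
(np.int32(4202), array([453.1, 152.6]), array([412, 120,  81,  69], dtype=int32)) [ 0.5459 -0.1406  0.061 ]
(np.int32(82), array([319.3, 310. ]), array([317, 303,   7,  16], dtype=int32)) [ 0.4392 -0.0741  0.061 ]
[ 0.4849 -0.0714  0.0742] 0.023224730751622465 [ 5.2586 -4.5653 -7.3367]
```

View pics/w5.png

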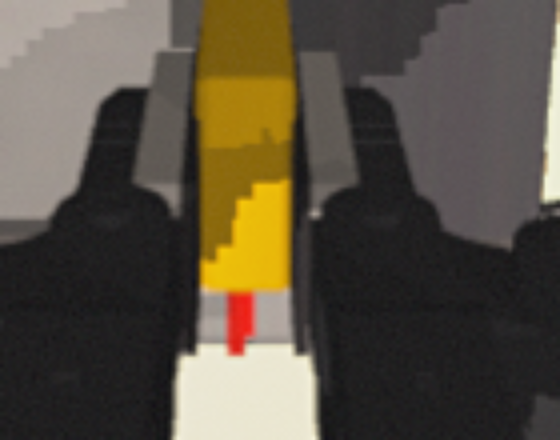

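View pics/s5.png

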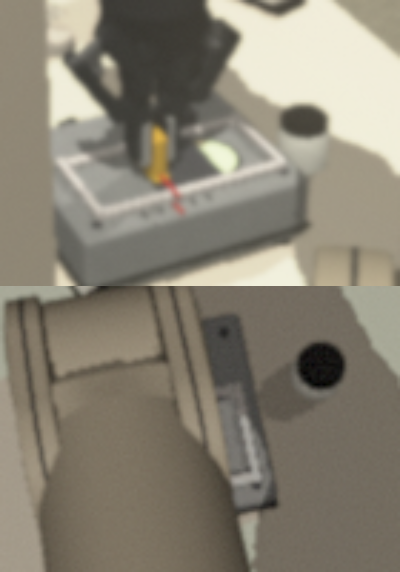

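The long mark's columns are about 2.5 px left of the pointer's (pointer 238–253, mark 228–243 in the 4x crop), so about 1.4–1.8 mm remains. The scene view agrees that the pointer is just short of the long mark.

```bash
python3 jog.py '0 0 0 0 -0.001 0.0005 0;0 0 0 0 -0.0018 0.0005 0;0 0 0 0 -0.0018 0.0005 0;0 0 0 0 -0.0018 0.0005 0'
python3 - <<'E'
from h import *
T=pose();im=manip.camera("wrist")
h=cv2.cvtColor(im,cv2.COLOR_BGR2HSV);m=cv2.inRange(h,np.array((0,90,70)),np.array((8,255,255)))|cv2.inRange(h,np.array((172,90,70)),np.array((180,255,255)))
for r in range(300,324): 
    c=np.flatnonzero(m[r,300:345])+300
    if len(c): print(r,c.min(),c.max(),end="; ")
print(T[:3,3],(T[:3,3]-[.4867,-.0946,.0741])@[-.0690,.9976,0],manip.get_obs()["ft_force"])
cv2.imwrite("pics/w6.png",np.vstack([cv2.resize(im[280:330,280:360],(480,300)),cv2.resize(im[80:280],(480,150))]))
E
```

```text
clock: 10.58
position: [0.4849, -0.0698, 0.0741]
ee_rot: [0.999, 0.034, 0.001, 0.001]
ft_force: [1.9, -5.5, -1.6]
grip_width: 0.126
grasp_force: 60.1
304 319 323; 305 319 323; 306 319 323; 307 319 323; 308 319 323; 309 319 323; 310 319 323; 311 319 323; 312 319 323; 313 319 323; 314 319 323; 315 319 323; 316 319 323; 317 319 323; 318 319 323; [ 0.4849 -0.0698  0.0741] 0.024837645378843174 [ 1.9168 -5.2557 -1.4285]
```

View pics/w6.png

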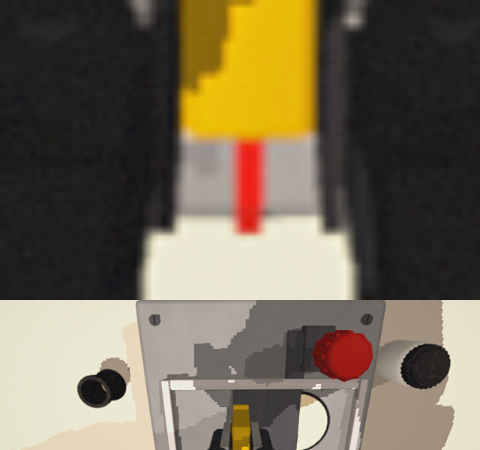

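The pointer and the long mark now form one line (columns 319–323). The cap is still up, and the jar and loupe are unmoved. A short hold to check it is stable, then hand in.

```bash
python3 jog.py '0 0 0 0 0 0 0;0 0 0 0 0 0 0;0 0 0 0 0 0 0;0 0 0 0 0 0 0' && python3 -c "
from workcell import manip
print(manip.hand_in())"
```

```text
clock: 11.12
position: [0.4849, -0.0698, 0.0741]
ee_rot: [0.999, 0.034, 0.001, 0.001]
ft_force: [2.0, -5.8, -2.1]
grip_width: 0.131
grasp_force: 60.1
the job is handed in; nothing more can be done
None
```

The job is handed in: the lock cap was pulled to its stop and stayed up, then the shutter was slid to about 24.8 mm with the pointer on the long red mark and is still held by the yellow grip; the jar, loupe and board were not touched, and it took 11.1 s.

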